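Dowel the grip rail onto a push block and hold it down

ROBOT

A 7-joint arm with a two-finger parallel gripper is mounted at the origin on the work surface. World frame = base frame: x ahead of the robot, y to its left, z up, the work surface at z = 0. Lengths are in m, angles in rad, forces in N, time in s.
With the tool pointing down it reaches from about 0.35 to 0.9 m from the base axis. Payload 8.1 kg.
Tool frame: the origin (TCP) lies midway between the tips of the shut fingers; the grasp point (between the pads) lies behind it (arm.tcp_to_grasp is the z of the grasp point in the tool frame, in m); z points along the fingers, y is the line along which they close (so a half turn about z gives the same grasp; the last joint's range is limited). The gripper opens to 92 mm and grips with 3 to 60 N. Pads are 19 mm wide; open, the fingers measure 130 mm over their backs; the gripper's body (75 mm by 190 mm) begins 47 mm behind the grasp point.
Start: joints at [-1.311, 0.434, 0.025, 1.573, -0.012, 1.134, -0.075], TCP at [0.222, 0.584, 0.227] pointing down, gripper open.
Joint ranges: [-2.62, 2.62], [-0.44, 2.09], [-1.27, 1.32], [0.08, 2.57], [-1.32, 4.46], [0.12, 2], [-2.74, 2.74]. Speed limits (rad/s): [2.22, 2.22, 3.01, 3.01, 3.14, 3.14, 3.14].

INTERFACE

Orientations are given as a rotation vector (axis times angle).
In Python, from cell import readout, vision, arm gives the robot as it stands.
- The arm moves only by the tool carry_out, never from a script. Its argument "increments" is one flat list of numbers, 6 for each row, row after row: the shift along the world's x, y, z in mm, then the turn, a rotation vector about the world's x, y, z in rad. In form: [tx, ty, tz, wx, wy, wz, tx, ty, tz, wx, wy, wz, ...]. A call has 1 to 20 rows; each row shifts and turns the commanded pose from where the row before left it; what a row does not reach is not made up. A row lasts 1/8 s, in which the tool goes at most 62.5 mm and 10.7 degrees, less where a joint would pass 70% of its speed; a pose out of reach is approached as far as the arm can. A call with a gripper value outside its range is refused whole. "grip" is the closure, from 0 (fully open) to 1 (shut), set as the call begins (left out, the last holds). The fingers move at their own pace and stop on an object; "newtons" is the grip in N (left out, the last holds). Time passes only in rows, so rows that do not move let the fingers close. It gives the time, the measured TCP pose, the force, the opening and the grip force at its end, in the units of the state.
- readout.observe(): the state, without advancing time (a new reading comes with each control period).
- vision.get_image(name): name is "scene" or "top" or "wrist"; returns the picture (420x560x3 uint8, red, green, blue); there is no depth.
- vision.calibration(name): a dict with "fov_y" (degrees; the focal length in pixels is half the picture's height over the tangent of half this angle, whatever the lens; pixels are square), "cx", "cy" (the principal point, pixels), "k1" (the pictures are not rectified: a ray, as slopes to the right and down, at radius r is drawn at 1 + k1 r^2 times it, then the intrinsics apply), "pose" (4x4, takes a point from camera to world coordinates). Camera axes: x right, y up, looking along -z (the intrinsics and any distortion apply to the point x, -y, -z); pixel columns grow to the right and rows downward; lengths in m; the calibration is good to about 2 mm. A picture is of the moment at which its call begins: read the wrist's pose just before it. calibration takes no time and is no camera call; for the wrist camera it gives the pose at the moment of the call.
- arm.sign_off(): hands the job in; it is judged then, once.
The state is a dict: "clock": time; "joints": joint angles; "dq": joint speeds; "joint_efforts": joint torques, N m; "position": TCP position; "ee_rot": TCP orientation; "force": force on the tool from outside, world axes, zero at the start; "ft_torque": the same for the moment, N m; "width": opening from 0.0 (shut) to 1.0 (fully open); "gripper_force": force on a finger pad.
Only numpy, scipy, OpenCV 4.12 (cv2) and the standard library are available. Lean on these libraries where they do the work, as an engineer would, in place of code of your own. Each camera call takes 0.05 s, during which the arm holds its last target. There are 200 camera calls.

TASK

Finish the woodworking push block: roll the loose round grip rail along the bench until it lies on its milled flat with the dowel holes facing down, then pick it up, set its two holes over the two dowels on the push block's posts and press it fully home so that the flat sits down on both posts. The glue has to grab, so do not let go: the program finishes while the robot is still firmly pressing the rail down onto the posts. Leave the other tools and supplies on the bench where they are.

Things in the scene. Friction and masses are not known exactly. Their poses are not given: they have to be found in the camera images.
- rail_center (a point): Grip rail: a loose round bar of brown wood, 170 mm long, 34 mm in diameter, about 0.12 kg, with a pale flat, 17 mm wide, milled along its whole length. This point is the middle of the bar, on the axis of the round: 17 mm from the round back, 14.7 mm from the flat. x runs along the bar, z points out of the round back, -z out of the flat. Either end may go either way.
- hole_a (a point): One of two equal blind dowel holes in the rail's flat (a dark spot): this point is the middle of its mouth, at x = -55 mm on the rail. It is 11.6 mm wide, 17 mm deep, its rim chamfered 1.5 mm, and runs in along the rail's z. At the start the flat and holes look sideways and 45 degrees up: the rail must roll 135 degrees towards the side its flat looks to, about 40 mm along the bench.
- hole_b (a point): The other dowel hole, at x = +55 mm on the rail. Pushed along the bench from the side, low down, the rail rolls rather than slides. Fine facets, 3 mm wide, on the rail's round keep it from rolling off by itself; when it has been rolled to within about 25 degrees of flat-down it drops onto its flat and stays there.
- seat (a point): The place on the push block where the point rail_center has to come: half-way between the two posts, 75.7 mm above the bench. x runs from post to post, z is up. Between the posts nothing stands higher than the board, whose top is 21 mm above the bench.
- dowel_a (a point): Tip of one of the push block's two dowels: pale wood, 10 mm in diameter, chamfered at the tip. It stands 13.5 mm above the flat shoulder of a turned dark post, 30 mm across at its top, whose shoulder is 61 mm above the bench. Dowels and posts stand at x = -55 and +55 mm from the seat.
- dowel_b (a point): Tip of the other dowel, at x = +55 mm. The push block's board is plywood, 260 x 100 mm, its long side along the line of the dowels, on a black rubber sole that grips the bench: it does not move.
- glue_bottle: Yellow glue bottle with an orange cap, 58 mm across, 165 mm tall, upright; origin at its foot. To be left alone.
- tape_roll: Blue roll of tape lying flat, 100 mm across, 46 mm high; origin at its foot. To be left alone.
- wax_tin: Red round tin, 84 mm across, 50 mm high; origin at its foot. To be left alone.
- screwdriver: Screwdriver with an orange handle, 190 mm long, lying along its x, between the places of the rail and the push block. To be left alone.
- block_plane: Small metal block plane, 160 x 48 mm, 50 mm high; origin under its middle. To be left alone.
- try_square: Try square with a dark 120 mm wooden stock and a 170 mm steel blade, lying flat; origin under the stock. To be left alone.
- hammer: Hammer lying along its x. To be left alone.
- dowel_bin: Open green bin of spare dowels, 150 x 100 mm, 45 mm high; origin under its middle. To be left alone.

How it is judged:
By the outcome, as a careful person would: the job done as asked, in the order asked, and still so for the second after the job is handed in, while the arm keeps its last pose, push and grip.
It also fails if it takes over 45 s, if anything falls off the work surface, if the arm or the gripper's body presses on something with over 40 N, if the wrist force passes 120 N, or if a joint passes its speed limit or range.

## Working session

There is one attempt and no reset: what is moved stays moved. The work goes in short steps, Python scripts to look and compute and a tool call to move; the robot and the scene stay as the last step left them, time stands still between calls to the robot, and variables do not carry over. Pictures are saved under pics/ and viewed, at most 10 in all, crops included, and the job is handed in when it is done.

Besides the shell and the picture viewer there is one more tool, called after "Call:" as name(argument=value, ...) on one line, values as JSON. carry_out: Moves the arm, as the interface text tells. Its arguments: {"type":"object","properties":{"increments":{"type":"array","items":{"type":"number"}},"grip":{"type":"number"},"newtons":{"type":"number"}},"required":["increments"]}

```bash
mkdir -p pics
cat > h.py <<'E'
import numpy as np, cv2
from cell import readout, vision, arm
def K(c):
    f=210/np.tan(np.radians(c["fov_y"])/2); return np.array([[f,0,c["cx"]],[0,f,c["cy"]],[0,0,1.]]),np.array([c["k1"],0,0,0,0.])
def ray(c,px):
    k,d=K(c); u=cv2.undistortPoints(np.array(px,float).reshape(-1,1,2),k,d)[:,0]
    P=np.array(c["pose"]); v=np.c_[u[:,0],-u[:,1],-np.ones(len(u))]@P[:3,:3].T
    return P[:3,3],v
def atz(c,px,z):
    o,v=ray(c,px); return o+v*((np.asarray(z)-o[2])/v[:,2])[:,None]
def proj(c,X):
    k,d=K(c);P=np.array(c["pose"]); q=(np.array(X,float).reshape(-1,3)-P[:3,3])@P[:3,:3]
    q[:,1:]*=-1; return cv2.projectPoints(q,np.zeros(3),np.zeros(3),k,d)[0][:,0]
def snap(n,f,crop=None,s=1):
    c=vision.calibration(n); im=vision.get_image(n)[:,:,::-1]
    cv2.imwrite("pics/raw_"+f,im)
    if crop: im=im[crop[1]:crop[3],crop[0]:crop[2]]
    cv2.imwrite("pics/"+f,cv2.resize(im,None,fx=s,fy=s,interpolation=cv2.INTER_CUBIC)); return c
E
python3 - <<'E'
from h import *
for n in("top","scene"):
    c=snap(n,n+"1.png",s=1.42); print(n,{k:np.round(v,3).tolist() for k,v in c.items()})
s=readout.observe(); print(s, arm.tcp_to_grasp)
E
```

```text
top {'fov_y': 54.241, 'cx': 279.615, 'cy': 210.267, 'k1': 0.04, 'pose': [[0.014, 0.995, -0.098, 0.456], [-1.0, 0.013, -0.007, -0.007], [-0.005, 0.098, 0.995, 1.208], [0.0, 0.0, 0.0, 1.0]]}
scene {'fov_y': 50.567, 'cx': 284.284, 'cy': 207.011, 'k1': 0.008, 'pose': [[0.365, -0.799, 0.478, 1.243], [0.931, 0.311, -0.19, -0.292], [0.003, 0.515, 0.857, 1.308], [0.0, 0.0, 0.0, 1.0]]}
{'clock': 0.1, 'joints': array([-1.31061579,  0.4351231 ,  0.02494986,  1.57396469, -0.01157748,
        1.13403047, -0.07507517]), 'dq': array([-0.00122716, -0.00199523, -0.00077558, -0.00223725, -0.0009238 ,
        0.00015027,  0.00063678]), 'joint_efforts': array([ 2.73426871e-03, -6.69124532e+01,  9.87583771e-01, -3.15145004e+01,
       -6.06683758e-02,  3.73579434e-02,  4.92364097e-05]), 'position': array([0.22168077, 0.5838863 , 0.22605798]), 'ee_rot': array([-5.66733938e-01, -3.08993412e+00,  2.16188031e-03]), 'force': array([ 0.40450317, -0.06352737,  0.25982583]), 'ft_torque': array([ 0.01729282, -0.00247175, -0.0014419 ]), 'gripper_force': 0.0, 'width': 0.9975403978413286} -0.0188
```

View pics/top1.png

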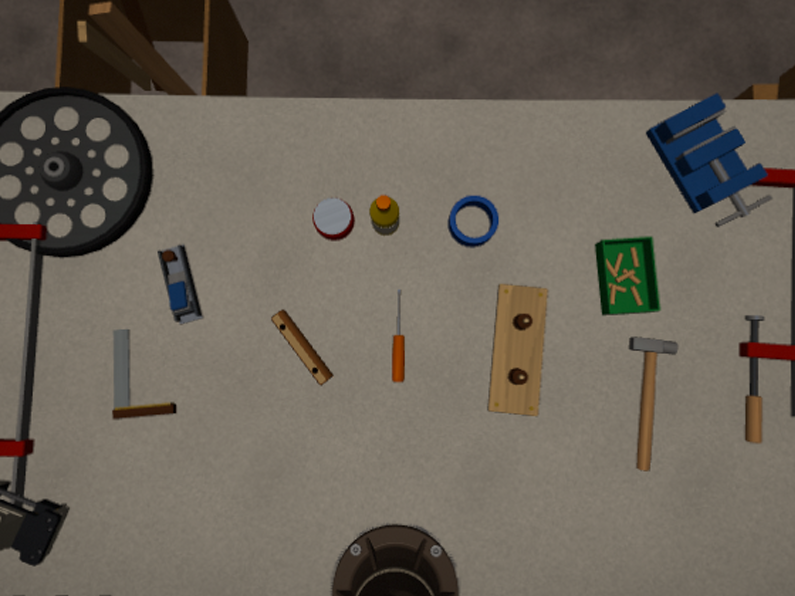

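View pics/scene1.png

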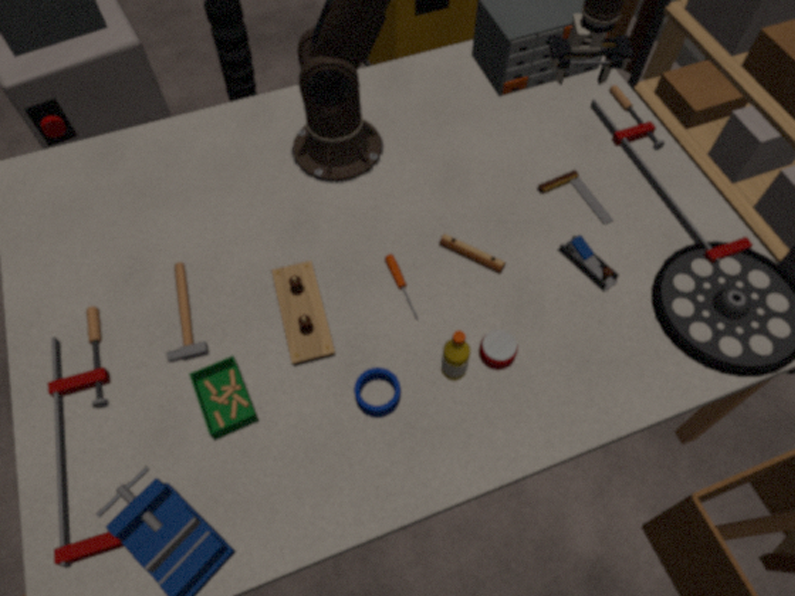

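Top view: rail at about (302,347) zoomed, dark holes at (282,326) and (315,370); posts at (523,321) and (517,377); screwdriver between them at (399,335). The flat side needs a closer look.

Run:
```python
from h import *
c=vision.calibration("top"); s=1.42
p=lambda *a:np.array(a)/s
print("holes",np.round(atz(c,p((282,326),(315,370)),.0274),4).tolist())
print("ends", np.round(atz(c,p((278,313),(327,380)),.02),4).tolist())
print("dowels",np.round(atz(c,p((524,320),(518,376)),.0745),4).tolist())
print("screw",np.round(atz(c,p((399,290),(399,380)),.015),4).tolist())
t=cv2.imread("pics/raw_top1.png")[205:285,180:260]
c2=cv2.imread("pics/raw_scene1.png")[150:210,295:375]
cv2.imwrite("pics/z.png",np.hstack([cv2.resize(t,(400,400),interpolation=2),cv2.resize(c2,(400,400),interpolation=2)]))
```

```text
holes [[0.5132, 0.2335, 0.0274], [0.4256, 0.1642, 0.0274]]
ends [[0.5401, 0.2441, 0.02], [0.4057, 0.1404, 0.02]]
dowels [[0.5291, -0.2464, 0.0745], [0.4211, -0.2339, 0.0745]]
screw [[0.5913, -0.0025, 0.015], [0.4075, -0.005, 0.015]]
```

View pics/z.png

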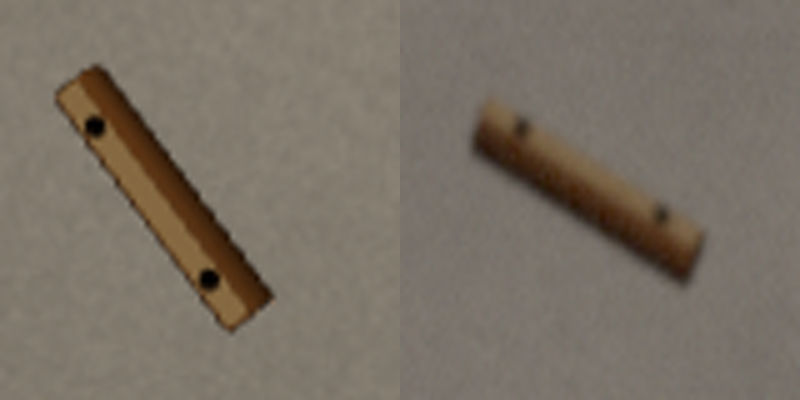

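The pale flat faces image-left (world +y, −x), so the rail must roll along n ≈ (−0.62, 0.78), away from the screwdriver. I'll push with both open fingers lined up along the bar.

Call:
carry_out(increments=[28,-43,-3,0,0,-0.054,28,-43,-3,0,0,-0.054,28,-43,-3,0,0,-0.054,28,-43,-3,0,0,-0.054,28,-43,-3,0,0,-0.054,28,-43,-3,0,0,-0.054,28,-43,-3,0,0,-0.054,28,-43,-3,0,0,-0.054,28,-43,-3,0,0,-0.054,28,-43,-3,0,0,-0.054,0,0,0,0,0,0,0,0,0,0,0,0], grip=0, newtons=40)

```text
clock: 1.6
position: [0.5014, 0.1546, 0.1964]
ee_rot: [-1.37, -2.826, 0.0]
force: [0.9, 0.3, 0.0]
width: 0.999
gripper_force: 0.0
```

Run:
```python
from h import *
c=snap("wrist","w1.png",s=1.42); print({k:np.round(v,3).tolist() for k,v in c.items()})
print(np.round(proj(c,[[.5132,.2335,.0274],[.4256,.1642,.0274]])*1.42))
```

```text
{'fov_y': 64.363, 'cx': 281.639, 'cy': 212.874, 'k1': -0.022, 'pose': [[0.785, -0.595, -0.173, 0.456], [0.62, 0.753, 0.219, 0.213], [0.0, -0.279, 0.96, 0.354], [0.0, 0.0, 0.0, 1.0]]}
[[486. 195.]
 [320. 195.]]
```

View pics/w1.png

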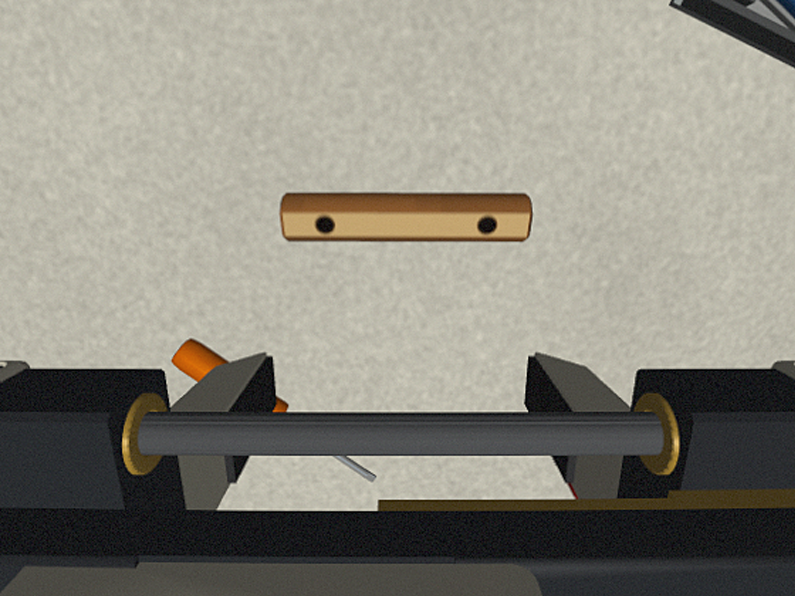

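The wrist view shows the rail at rows 194–240 with the holes at (325,225) and (487,225). That puts the flat on the −n side, which contradicts the top view. I'll check whether the rail has moved.

Run:
```python
from h import *
c=vision.calibration("wrist"); ct=vision.calibration("top"); s=1.42
p=lambda *a:np.array(a)/s
print("wrist holes",np.round(atz(c,p((325,225),(487,225)),.0274),4).tolist())
print("wrist top/bot edge",np.round(atz(c,p((405,193),(405,241)),.02),4).tolist())
print("wr screwdriver handle end",np.round(atz(c,p((190,355)),.015),4), "top",np.round(atz(ct,p((399,380)),.015),4))
snap("top","t2.png")
a=cv2.imread("pics/raw_top1.png")[195:295,170:270];b=cv2.imread("pics/raw_t2.png")[195:295,170:270]
print(cv2.absdiff(a,b).max())
cv2.imwrite("pics/z2.png",np.hstack([cv2.resize(q,(390,390),interpolation=2) for q in(a,b)]))
```

```text
wrist holes [[0.4396, 0.1506, 0.0274], [0.5268, 0.2197, 0.0274]]
wrist top/bot edge [[0.4696, 0.2012, 0.02], [0.4903, 0.1752, 0.02]]
wr screwdriver handle end [[0.4155 0.0022 0.015 ]] top [[ 0.4075 -0.005   0.015 ]]
131
```

View pics/z2.png

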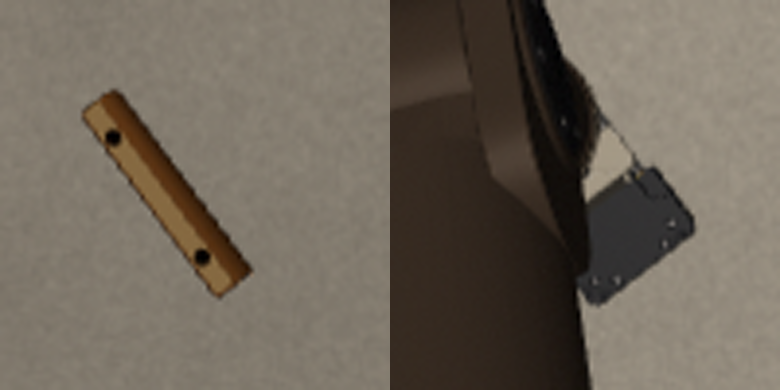

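The arm hides the rail from the top camera, but the scene camera should still see it.

Run:
```python
from h import *
c=snap("scene","s2.png")
a=cv2.imread("pics/raw_scene1.png");b=cv2.imread("pics/raw_s2.png")
f=lambda q:cv2.resize(q[130:230,280:400],(400,333),interpolation=2)
cv2.imwrite("pics/z3.png",np.hstack([f(a),f(b)]))
print(proj(c,[[.4696,.2012,.02],[.4396,.1506,.0274],[.5268,.2197,.0274],[.5132,.2335,.0274],[.4256,.1642,.0274]]).round())
```

```text
[[333. 176.]
 [317. 173.]
 [345. 186.]
 [347. 182.]
 [319. 168.]]
```

View pics/z3.png

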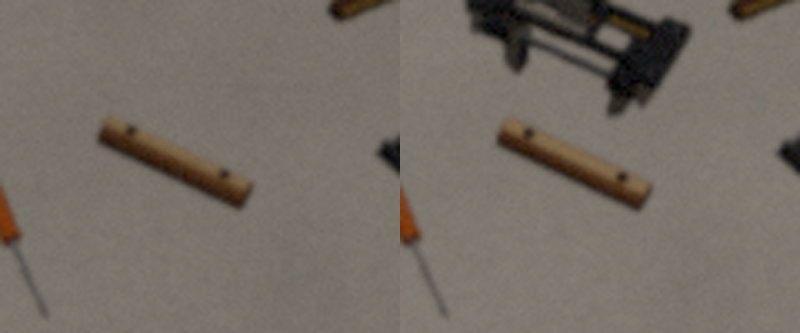

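Run:
```python
from h import *
def blob(f,roi,lo,hi,vmin=0,dark=False):
    im=cv2.imread(f); hsv=cv2.cvtColor(im,cv2.COLOR_BGR2HSV)
    m=cv2.inRange(hsv,lo,hi); k=np.zeros_like(m); x0,y0,x1,y1=roi; k[y0:y1,x0:x1]=1; m*=k
    n,l,s,ce=cv2.connectedComponentsWithStats(m); i=1+np.argmax(s[1:,4]); return l==i,ce[i],s[i]
R={"top":("pics/raw_top1.png",(180,205,245,285)),"scene":("pics/raw_s2.png",(300,155,365,200)),"wrist":("pics/raw_w1.png",(180,120,400,185))}
for n,(f,roi) in R.items():
    c=vision.calibration(n); m,ce,s=blob(f,roi,(5,90,20),(25,255,255))
    pts=cv2.findNonZero(m.astype(np.uint8)); r=cv2.minAreaRect(pts); b=cv2.boxPoints(r)
    print(n,"area",s[4],"rect",np.round(r[0],1),np.round(r[1],1),"ctr@.017",atz(c,r[0],.017).round(4)[0])
    # dark holes inside hull
    h=np.zeros(m.shape,np.uint8); cv2.fillPoly(h,[cv2.convexHull(pts)],1); h=cv2.erode(h,np.ones((3,3)))
    g=cv2.imread(f).max(2).astype(float); 
    g[h==0]=255; d=(g<(45 if n!="scene" else 75)).astype(np.uint8)
    N,l,st,cc=cv2.connectedComponentsWithStats(d)
    o=np.argsort(-st[1:,4])[:2]+1
    print("  holes",cc[o].round(1).tolist(),st[o,4],atz(c,cc[o],.0274).round(4).tolist())
for n,f,roi in(("top","pics/raw_top1.png",(265,225,295,275)),("scene","pics/raw_s2.png",(260,170,300,210)),("wrist","pics/raw_w1.png",(115,230,205,292))):
    c=vision.calibration(n); m,ce,s=blob(f,roi,(5,200,80),(15,255,255)); print(n,"handle",ce.round(1),s[4],atz(c,ce,.013).round(4))
```

```text
top area 665 rect [212.1 243.9] [59.2 11.4] ctr@.017 [0.4727 0.1952 0.017 ]
  holes [[221.5, 260.5], [198.5, 229.8]] [12 10] [[0.4258, 0.1651, 0.0274], [0.5126, 0.2337, 0.0274]]
scene area 376 rect [331.7 178.6] [47.5  8.2] ctr@.017 [0.4757 0.1925 0.017 ]
  holes [[330.5, 180.5], [346.0, 183.0]] [80  5] [[0.4876, 0.1814, 0.0274], [0.5168, 0.2272, 0.0274]]
wrist area 5646 rect [285.5 152.5] [ 33. 177.] ctr@.017 [0.4801 0.1889 0.017 ]
  holes [[342.6, 158.4], [228.4, 158.0]] [93 87] [[0.5265, 0.22, 0.0274], [0.439, 0.151, 0.0274]]
top handle [280.3 251.6] 241 [[ 0.4533 -0.0024  0.013 ]]
scene handle [277.9 190.5] 88 [[ 0.4512 -0.0011  0.013 ]]
wrist handle [137.5 253.1] 586 [[0.4207 0.0005 0.013 ]]
```

Run:
```python
from h import *
snap("wrist","w2.png");snap("scene","s3.png")
def rect(f,roi):
    im=cv2.imread(f); m=cv2.inRange(cv2.cvtColor(im,cv2.COLOR_BGR2HSV),(5,90,20),(25,255,255)); k=np.zeros_like(m); x0,y0,x1,y1=roi; k[y0:y1,x0:x1]=1
    n,l,s,ce=cv2.connectedComponentsWithStats(m*k); i=1+np.argmax(s[1:,4]);return ce[i].round(2),s[i,4]
for f in("scene1","s2","s3"): print(f,rect(f"pics/raw_{f}.png",(300,150,365,205)))
for f in("w1","w2"): print(f,rect(f"pics/raw_{f}.png",(180,120,400,185)))
# calib landmarks: square/plane features; print the wrist row profile through bar middle
im=cv2.imread("pics/raw_w2.png"); 
for r in range(132,176): print(r,im[r,250:256].mean(0).round().astype(int)[::-1],end=" ")
print()
im=cv2.imread("pics/raw_scene1.png"); im2=cv2.imread("pics/raw_s3.png")
for r in range(168,190): print(r,im[r,332][::-1],im2[r,332][::-1],end=" ")
c=vision.calibration("wrist"); print(c["pose"].round(4).tolist(),readout.observe()["position"])
```

```text
scene1 (array([332.14, 178.29]), np.int32(364))
s2 (array([331.84, 178.75]), np.int32(376))
s3 (array([332.36, 177.76]), np.int32(361))
w1 (array([285.37, 152.43]), np.int32(5646))
w2 (array([284.79, 145.32]), np.int32(5614))
132 [115  75  39] 133 [143 107  68] 134 [176 143  96] 135 [199 168 116] 136 [211 180 126] 137 [210 178 125] 138 [210 179 125] 139 [209 179 126] 140 [212 180 126] 141 [211 181 127] 142 [209 178 125] 143 [212 181 128] 144 [211 180 126] 145 [212 180 127] 146 [212 182 128] 147 [212 180 127] 148 [213 181 127] 149 [214 182 128] 150 [210 178 126] 151 [191 159 111] 152 [166 133  89] 153 [134  98  61] 154 [121  78  38] 155 [119  77  40] 156 [119  80  42] 157 [115  74  39] 158 [110  71  38] 159 [102  66  36] 160 [93 61 29] 161 [78 45 18] 162 [116 106  95] 163 [167 164 150] 164 [190 186 173] 165 [191 188 174] 166 [190 189 174] 167 [189 187 172] 168 [186 184 170] 169 [186 183 170] 170 [186 183 169] 171 [191 188 174] 172 [191 189 175] 173 [192 190 175] 174 [189 188 174] 175 [188 187 172] 
168 [121 112 106] [124 118 109] 169 [123 117 109] [127 119 111] 170 [118 111 103] [124 119 110] 171 [119 111 104] [127 120 111] 172 [120 112  99] [127 116 100] 173 [121 108  91] [127 109  88] 174 [126 107  82] [121  99  71] 175 [123 101  73] [115  89  62] 176 [115  91  62] [99 71 46] 177 [98 73 47] [88 55 31] 178 [81 50 21] [72 41  4] 179 [74 44 23] [67 41 20] 180 [63 38 17] [57 33 15] 181 [55 33 22] [52 34 20] 182 [49 33 22] [59 47 41] 183 [65 55 50] [90 84 76] 184 [97 90 84] [116 109 101] 185 [116 110 102] [125 119 112] 186 [122 114 107] [125 119 110] 187 [122 117 108] [123 118 108] 188 [121 116 107] [127 119 112] 189 [121 115 107] [127 122 112] [[0.7833, -0.5968, -0.1741, 0.4552], [0.6217, 0.7523, 0.2182, 0.2136], [0.0008, -0.2791, 0.9603, 0.3546], [0.0, 0.0, 0.0, 1.0]] [0.50132983 0.15543286 0.19673291]
```

The rail has shifted between frames, so it may still be rocking. I'll sample a short sequence.

Run:
```python
from h import *
for i in range(14):
    im=vision.get_image("wrist")[:,:,::-1]; m=cv2.inRange(cv2.cvtColor(im,cv2.COLOR_BGR2HSV),(5,90,20),(25,255,255)); k=np.zeros_like(m);k[110:190,180:400]=1
    m*=k; n,l,s,ce=cv2.connectedComponentsWithStats(m); j=1+np.argmax(s[1:,4]); a=l==j
    pale=a&(im[:,:,2]>160); dk=a&(im[:,:,2]<140); z=readout.observe()
    print(round(z["clock"],2),ce[j].round(1),s[j,4],"pale row",np.nonzero(pale)[0].mean().round(1),"n",pale.sum(),vision.calibration("wrist")["pose"][:3,3].round(4))
cv2.imwrite("pics/raw_w3.png",im)
```

```text
1.9 [284.3 140.8] 5749 pale row 134.5 n 2514 [0.4554 0.2135 0.3546]
1.95 [284.7 139.8] 5791 pale row 132.7 n 2437 [0.4555 0.2133 0.3546]
2.0 [285.1 139.3] 5794 pale row 132.0 n 2404 [0.4556 0.2131 0.3546]
2.05 [284.9 139.2] 5800 pale row 131.9 n 2421 [0.4556 0.213  0.3546]
2.1 [285.1 139.6] 5819 pale row 132.6 n 2467 [0.4557 0.2129 0.3546]
2.15 [284.5 140.8] 5766 pale row 135.2 n 2616 [0.4557 0.2128 0.3546]
2.2 [284.6 142.7] 5720 pale row 139.1 n 2818 [0.4558 0.2128 0.3546]
2.25 [281.6 145. ] 4973 pale row 143.6 n 2371 [0.4558 0.2127 0.3546]
2.3 [274.1 147.5] 4076 pale row 149.2 n 1512 [0.4558 0.2127 0.3546]
2.35 [285.1 150.3] 5581 pale row 154.0 n 2749 [0.4558 0.2127 0.3546]
2.4 [285.1 152.8] 5609 pale row 158.6 n 2467 [0.4558 0.2127 0.3546]
2.45 [285.1 154.8] 5612 pale row 162.1 n 2209 [0.4559 0.2127 0.3546]
2.5 [285.4 156. ] 5638 pale row 165.0 n 1985 [0.4559 0.2127 0.3546]
2.55 [284.7 156.6] 5636 pale row 165.4 n 2025 [0.4559 0.2127 0.3546]
```

The rail is rocking on its round side about flat-up (period about 1.1 s), which explains the contradiction; at t=0 the flat faced +n. I'll descend behind it on the −n side with a slight tilt, then push slowly along +n.

Call:
carry_out(increments=[6.5,-2.5,-40,0.103,0.081,0,0,0,-50,0.103,0.081,0,0,0,-50,0,0,0,0,0,-35,0,0,0,0,0,-14,0,0,0,0,0,0,0,0,0])

```text
clock: 3.3
position: [0.5082, 0.1519, 0.0076]
ee_rot: [-1.265, -2.61, -0.167]
force: [-0.4, 0.7, 1.0]
width: 1.001
gripper_force: 0.0
```

Call:
carry_out(increments=[-2.5,3.1,0,0,0,0,-2.5,3.1,0,0,0,0,-2.5,3.1,0,0,0,0,-2.5,3.1,0,0,0,0,-2.5,3.1,0,0,0,0,-2.5,3.1,0,0,0,0,-2.5,3.1,0,0,0,0,-2.5,3.1,0,0,0,0,-2.5,3.1,0,0,0,0,-2.5,3.1,0,0,0,0,-2.5,3.1,0,0,0,0,0,0,0,0,0,0])

```text
clock: 4.8
position: [0.4804, 0.1864, 0.0077]
ee_rot: [-1.265, -2.61, -0.167]
force: [1.2, 1.0, 0.3]
width: 1.002
gripper_force: 1.7
```

Run:
```python
from h import *
c=snap("wrist","w4.png",s=1.42); p=readout.observe()["position"]
print(c["pose"].round(3).tolist(),p,-.62*p[0]+.784*p[1])
```

```text
[[0.784, -0.62, -0.014, 0.461], [0.62, 0.784, 0.016, 0.211], [0.001, -0.021, 1.0, 0.18], [0.0, 0.0, 0.0, 1.0]] [0.48043437 0.18630313 0.00769882] -0.15180765482166278
```

View pics/w4.png

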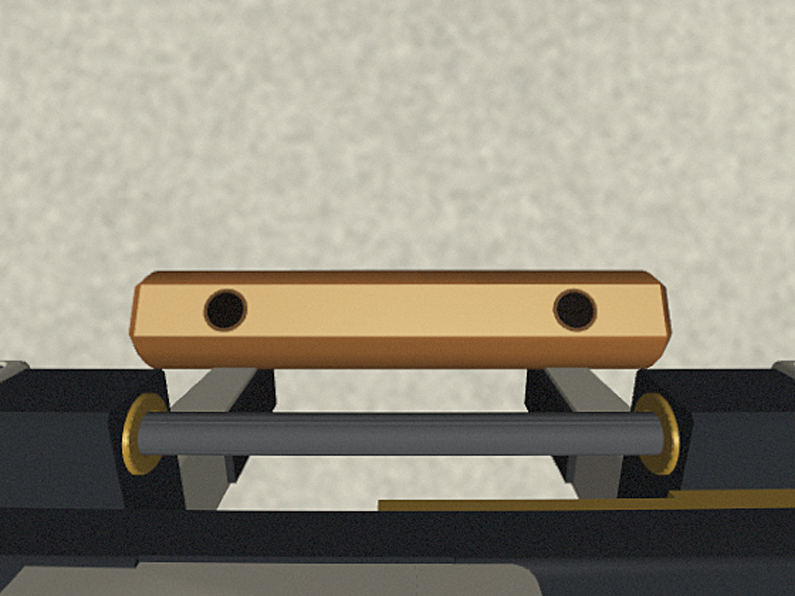

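The flat now faces nearly up (about 11° toward +n), with holes at (225,310) and (576,310). The rail is centred and square on both fingers. I'll keep pushing.

Call:
carry_out(increments=[-2.5,3.1,0,0,0,0,-2.5,3.1,0,0,0,0,-2.5,3.1,0,0,0,0,-2.5,3.1,0,0,0,0,-2.5,3.1,0,0,0,0,-2.5,3.1,0,0,0,0,-2.5,3.1,0,0,0,0,-2.5,3.1,0,0,0,0,-2.5,3.1,0,0,0,0,-2.5,3.1,0,0,0,0,-2.5,3.1,0,0,0,0,-2.5,3.1,0,0,0,0,0,0,0,0,0,0])

```text
clock: 6.48
position: [0.4503, 0.2236, 0.0077]
ee_rot: [-1.265, -2.61, -0.167]
force: [0.7, 0.0, 0.1]
width: 1.003
gripper_force: 1.7
```

```bash
cat >> h.py <<'E'
def rail(im,c,z=.0147):
    m=cv2.inRange(cv2.cvtColor(im,cv2.COLOR_BGR2HSV),(5,90,20),(25,255,255)); m[255:]=0
    n,l,s,ce=cv2.connectedComponentsWithStats(m); j=1+np.argmax(s[1:,4]); a=l==j
    r=cv2.minAreaRect(cv2.findNonZero(a.astype(np.uint8))); X=atz(c,cv2.boxPoints(r),z)
    e=X[np.argmax(np.linalg.norm(np.diff(np.r_[X,X[:1]],axis=0),axis=1))-4:]
    L=[(np.linalg.norm(X[(i+1)%4]-X[i]),X[(i+1)%4]-X[i]) for i in range(4)]; L.sort(key=lambda t:-t[0])
    print("ctr px",np.round(r[0],1),np.round(r[1],1),"world",atz(c,r[0],z)[0].round(4),"len",[round(t[0],4) for t in L],"ang",round(np.degrees(np.arctan2(L[0][1][1],L[0][1][0])),2),
     "pale",int((a&(im[:,:,2]>160)&(im[:,:,0]>90)).sum()),"area",s[j,4],"clk",readout.observe()["clock"])
    # brightness profile across
    x=int(r[0][0]); y=int(r[0][1]); print(im[y-45:y+46:4,x,2].tolist())
E
python3 - <<'E'
from h import *
for i in range(3):
    c=vision.calibration("wrist"); im=vision.get_image("wrist")[:,:,::-1].copy(); rail(im,c)
cv2.imwrite("pics/w5.png",im); print(readout.observe()["position"],readout.observe()["force"])
E
```

```text
ctr px [281.5 222.5] [ 63. 381.] world [0.4364 0.2414 0.0147] len [np.float64(0.1904), np.float64(0.1896), np.float64(0.0315), np.float64(0.0314)] ang -141.65 pale 12101 area 22948 clk 6.525
[197, 196, 189, 205, 104, 117, 216, 216, 217, 217, 217, 218, 218, 220, 221, 152, 135, 131, 131, 113, 92, 209, 207]
ctr px [281.5 222.5] [ 63. 381.] world [0.4365 0.2412 0.0147] len [np.float64(0.1904), np.float64(0.1896), np.float64(0.0315), np.float64(0.0314)] ang -141.66 pale 12022 area 22939 clk 6.575
[194, 192, 191, 205, 107, 120, 220, 216, 219, 217, 217, 216, 219, 220, 219, 166, 141, 133, 132, 113, 92, 208, 204]
ctr px [281.5 222.5] [ 63. 381.] world [0.4365 0.2411 0.0147] len [np.float64(0.1904), np.float64(0.1896), np.float64(0.0315), np.float64(0.0314)] ang -141.66 pale 12026 area 22955 clk 6.625
[198, 192, 193, 211, 103, 124, 220, 216, 218, 217, 218, 220, 217, 219, 220, 169, 137, 136, 128, 114, 96, 213, 206]
[0.45048516 0.22325876 0.00764439] [ 0.06954991  0.17007763 -0.19990935]
```

The rail slid without rolling: the flat is still up and the pad friction is holding it. I'll have the fingertips follow the rail's surface instead, up the back and then over the top (a cycloid), so that friction drives the roll.

Call:
carry_out(increments=[-1.6,2,2.9,0,0,0,-1.9,2.4,2.9,0,0,0,-2.2,2.7,2.9,0,0,0,-2.5,3.1,2.9,0,0,0,-2.7,3.5,2.7,0,0,0,-3,3.8,2.4,0,0,0,-3.1,4,2.1,0,0,0,-3.4,4.2,1.6,0,0,0,-3.5,4.5,1.1,0,0,0,-1.8,2.3,0.4,0,0,0])

```text
clock: 7.88
position: [0.4251, 0.2558, 0.0299]
ee_rot: [-1.266, -2.611, -0.168]
force: [-0.6, -3.5, 6.8]
width: 1.0
gripper_force: 5.1
```

Run:
```python
from h import *
c=vision.calibration("wrist"); im=vision.get_image("wrist")[:,:,::-1].copy(); rail(im,c,.017)
cv2.imwrite("pics/w6.png",im); print(readout.observe()["position"],readout.observe()["force"])
```

```text
ctr px [281.  234.5] [ 39. 330.] world [0.4157 0.2674 0.017 ] len [np.float64(0.1845), np.float64(0.1839), np.float64(0.0218), np.float64(0.0218)] ang -141.69 pale 0 area 12799 clk 7.925
[203, 206, 208, 216, 213, 203, 209, 103, 112, 125, 129, 133, 136, 143, 148, 146, 141, 137, 129, 127, 119, 99, 214]
[0.42490005 0.255992   0.02998173] [-0.23400396 -3.77516054  5.74147664]
```

The roll worked: no flat is visible any more and the press is about 6 N. I'll continue over the top.

Call:
carry_out(increments=[-3,3.7,0.5,0,0,0,-3,3.7,0.5,0,0,0,-3,3.7,0.5,0,0,0,-3,3.7,0.5,0,0,0,-3,3.7,0.5,0,0,0,-3,3.7,0.5,0,0,0,-3,3.7,0.5,0,0,0])

```text
clock: 8.8
position: [0.4042, 0.2818, 0.0332]
ee_rot: [-1.266, -2.611, -0.168]
force: [0.0, -0.1, -1.7]
width: 0.997
gripper_force: 1.0
```

Run:
```python
from h import *
c=vision.calibration("wrist"); im=vision.get_image("wrist")[:,:,::-1].copy(); rail(im,c,.017)
cv2.imwrite("pics/w7.png",cv2.resize(im,None,fx=1.42,fy=1.42)); print(readout.observe()["position"],readout.observe()["force"])
```

```text
ctr px [281.  248.5] [ 11. 312.] world [0.3999 0.287  0.017 ] len [np.float64(0.1774), np.float64(0.1772), np.float64(0.0063), np.float64(0.0063)] ang -141.7 pale 0 area 3400 clk 8.85
[186, 194, 198, 189, 194, 197, 196, 194, 197, 199, 65, 96, 107, 116, 123, 130, 128, 134, 135, 133, 134, 133, 42]
[0.40354362 0.28230222 0.03311301] [ 0.29682608  0.5909027  -0.66443058]
```

Call:
carry_out(increments=[0,0,30,0,0,0,0,0,40,0,0,0,10,-12,40,-0.103,-0.081,0,10,-12,20,-0.103,-0.081,0,0,0,0,0,0,0])

```text
clock: 9.48
position: [0.4239, 0.2599, 0.1645]
ee_rot: [1.364, 2.828, 0.005]
force: [0.1, 0.6, -0.1]
width: 1.003
gripper_force: 0.0
```

Run:
```python
from h import *
for i in range(4):
    c=vision.calibration("wrist"); im=vision.get_image("wrist")[:,:,::-1].copy(); rail(im,c,.0147)
cv2.imwrite("pics/w8.png",cv2.resize(im,None,fx=1.42,fy=1.42)); print(readout.observe()["position"],readout.observe()["ee_rot"])
```

```text
ctr px [276.5 172.5] [ 35. 191.] world [0.406  0.2761 0.0147] len [np.float64(0.1801), np.float64(0.175), np.float64(0.0329), np.float64(0.0328)] ang -141.48 pale 0 area 6695 clk 9.525
[188, 182, 200, 192, 185, 187, 191, 62, 102, 117, 126, 131, 138, 134, 128, 108, 166, 185, 197, 195, 192, 189, 191]
ctr px [278.5 172.7] [191.1  35.8] world [0.4065 0.2762 0.0147] len [np.float64(0.1796), np.float64(0.1744), np.float64(0.0335), np.float64(0.0335)] ang -141.92 pale 0 area 6763 clk 9.575
[188, 185, 194, 191, 188, 190, 190, 65, 102, 113, 125, 128, 134, 132, 131, 112, 138, 190, 193, 195, 189, 192, 193]
ctr px [279.5 172.3] [191.1  35.9] world [0.4067 0.276  0.0147] len [np.float64(0.1792), np.float64(0.174), np.float64(0.0335), np.float64(0.0335)] ang -142.06 pale 0 area 6795 clk 9.625
[187, 184, 194, 193, 187, 184, 193, 72, 104, 116, 130, 130, 135, 134, 132, 114, 170, 189, 192, 194, 193, 189, 189]
ctr px [280.  171.5] [ 35. 192.] world [0.4067 0.2761 0.0147] len [np.float64(0.1796), np.float64(0.1745), np.float64(0.0326), np.float64(0.0325)] ang -141.69 pale 0 area 6855 clk 9.675
[189, 185, 201, 188, 191, 191, 196, 63, 106, 120, 127, 130, 135, 131, 133, 114, 154, 184, 194, 195, 190, 189, 196]
[0.42368693 0.25665464 0.16206761] [-1.37142463e+00 -2.82411089e+00  2.04378000e-03]
```

View pics/w8.png

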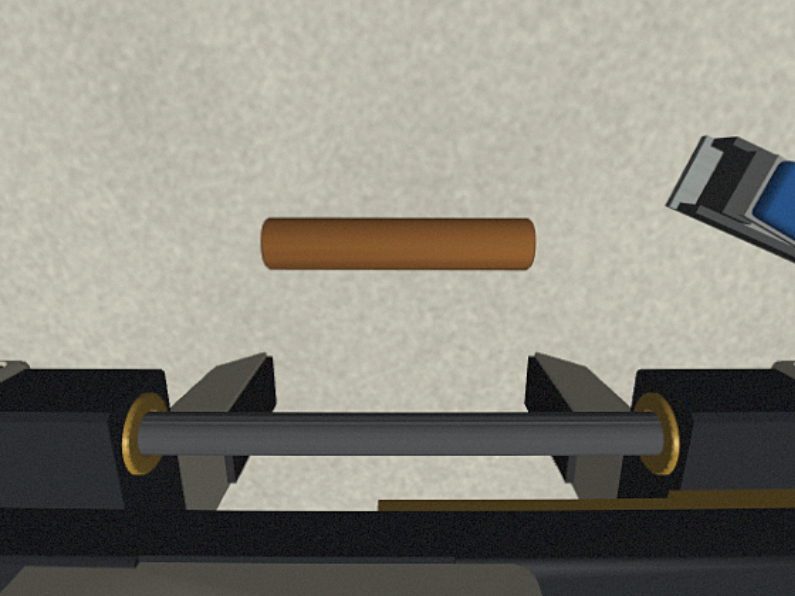

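The rail lies still on its flat, round side up, with its ends at (262,243) and (535,243). Next I'll turn the tool a quarter turn above it to grasp it across.

Call:
carry_out(increments=[-2,2,0,0,0,-0.1745,-2,2,0,0,0,-0.1745,-2,2,0,0,0,-0.1745,-2,2,0,0,0,-0.1745,-2,2,0,0,0,-0.1745,-2,2,-10,0,0,-0.1745,-2,2,-20,0,0,-0.1745,-2,2,-20,0,0,-0.1745,-1,3,-20,0,0,-0.1745,0,0,0,0,0,0,0,0,0,0,0,0])

```text
clock: 11.05
position: [0.4076, 0.2758, 0.0932]
ee_rot: [2.966, 1.034, -0.001]
force: [-0.9, -0.5, 0.8]
width: 1.0
gripper_force: 0.0
```

Run:
```python
from h import *
from scipy.spatial.transform import Rotation as R
c=vision.calibration("wrist"); im=vision.get_image("wrist")[:,:,::-1].copy(); cv2.imwrite("pics/w9.png",im)
s=readout.observe(); M=R.from_rotvec(s["ee_rot"]).as_matrix(); print(s["position"],s["joints"][6],"y ang",np.degrees(np.arctan2(M[1,1],M[0,1])),"z",M[:,2].round(3))
# rail mask edges per row in wrist picture
m=cv2.inRange(cv2.cvtColor(im,cv2.COLOR_BGR2HSV),(5,90,20),(25,255,255)); n,l,st,ce=cv2.connectedComponentsWithStats(m); j=1+np.argmax(st[1:,4]); print(st[j])
a=l==j
for r in range(st[j,1]+5,st[j,1]+st[j,3]-5,20):
    x=np.nonzero(a[r])[0]; e=atz(c,[(x[0],r),(x[-1],r)],.0147); q=e.mean(0); print(r,x[0],x[-1],e[:,:2].round(4).tolist(),"N",round(-.6183*q[0]+.7859*q[1],4),"w",np.linalg.norm(e[1]-e[0]).round(4))
print("tcp N",-.6183*s["position"][0]+.7859*s["position"][1],"D",.7859*s["position"][0]+.6183*s["position"][1])
```

```text
[0.40775797 0.27610078 0.09355432] -1.1957638566430044 y ang -51.603852222136744 z [ 0.  0. -1.]
[ 255  102   49  189 8645]
107 255 303 [[0.4609, 0.3396], [0.4811, 0.3142]] N -0.0343 w 0.0325
127 255 303 [[0.4504, 0.3317], [0.4709, 0.3058]] N -0.0343 w 0.033
147 256 302 [[0.4401, 0.3229], [0.46, 0.2978]] N -0.0344 w 0.0321
167 256 302 [[0.4289, 0.3144], [0.4492, 0.2889]] N -0.0344 w 0.0326
187 256 302 [[0.4174, 0.3057], [0.4381, 0.2797]] N -0.0345 w 0.0332
207 257 301 [[0.406, 0.296], [0.4261, 0.2708]] N -0.0345 w 0.0323
227 257 301 [[0.3936, 0.2867], [0.4141, 0.2609]] N -0.0345 w 0.0329
247 257 300 [[0.3809, 0.2769], [0.4012, 0.2513]] N -0.0342 w 0.0327
267 258 300 [[0.3681, 0.2663], [0.3884, 0.2408]] N -0.0346 w 0.0325
tcp N -0.03512914655508495 D 0.49117009873102024
```

Call:
carry_out(increments=[-1,-1,-30,0,0,0,0,0,-30,0,0,0,0,0,-20,0,0,0,0,0,-10,0,0,0,0,0,0,0,0,0])

```text
clock: 11.72
position: [0.4064, 0.2754, 0.0033]
ee_rot: [-2.967, -1.031, 0.0]
force: [0.4, -0.0, -0.3]
width: 1.005
gripper_force: 0.0
```

Call:
carry_out(increments=[0,0,0,0,0,0,0,0,0,0,0,0,0,0,0,0,0,0,0,0,0,0,0,0,0,0,0,0,0,0,0,0,0,0,0,0], grip=1, newtons=55)

```text
clock: 12.48
position: [0.4061, 0.2755, 0.0031]
ee_rot: [2.968, 1.03, -0.0]
force: [-0.6, 0.6, 1.0]
width: 0.4
gripper_force: 1.2
```

Call:
carry_out(increments=[0,0,0,0,0,0,0,0,0,0,0,0,0,0,0,0,0,0,0,0,0,0,0,0])

```text
clock: 12.98
position: [0.4061, 0.2755, 0.0031]
ee_rot: [2.968, 1.03, -0.0]
force: [-0.5, 0.1, 0.3]
width: 0.358
gripper_force: 55.0
```

Call:
carry_out(increments=[0,0,20,0,0,0,0,0,50,0,0,0,0,0,60,0,0,0,0,0,30,0,0,0,0,0,0,0,0,0])

```text
clock: 13.6
position: [0.4072, 0.2764, 0.165]
ee_rot: [-2.966, -1.03, -0.006]
force: [-0.7, 0.1, -1.3]
width: 0.357
gripper_force: 55.0
```

Run:
```python
from h import *
c=vision.calibration("wrist"); im=vision.get_image("wrist")[:,:,::-1].copy(); cv2.imwrite("pics/w10.png",im)
s=readout.observe(); print(s["position"],s["joints"],s["ft_torque"],s["force"])
m=cv2.inRange(cv2.cvtColor(im,cv2.COLOR_BGR2HSV),(5,90,20),(25,255,255)); n,l,st,ce=cv2.connectedComponentsWithStats(m)
for j in np.argsort(-st[1:,4])[:3]+1: print(st[j],ce[j])
print("hand-rail ends expected (rail at TCP+11.6):")
p=s["position"]+[0,0,.0116+.008]; d=np.array([.784,.62,0])
print(proj(c,[p+d*.085,p+d*-.085,p]).round(1))
```

```text
[0.40617952 0.27591697 0.1635022 ] [-1.27416051  0.33493084  0.73521935  2.01730223 -0.28855404  0.89091622
 -1.28515645] [-0.0682147   0.21241163 -0.01269323] [ 0.03570994 -0.42366227 -2.69524194]
[  242    88    81   203 15202] [281.80140771 186.83442968]
[ 138  319  390   41 6726] [344.91005055 345.0121915 ]
[   0   65  101   79 3073] [ 47.04848682 105.3384315 ]
hand-rail ends expected (rail at TCP+11.6):
[[278.   94. ]
 [278.9 427.5]
 [278.5 286.8]]
```

Grasped: 55 N grip and the rail is lifted. I'll carry it over and stop about 100 mm beside the push block to measure the dowels from close up.

Call:
carry_out(increments=[6.9,-41.6,3.6,0,0,-0.078,6.9,-41.6,3.6,0,0,-0.078,6.9,-41.6,3.6,0,0,-0.078,6.9,-41.6,3.6,0,0,-0.078,6.9,-41.6,3.6,0,0,-0.078,6.9,-41.6,3.6,0,0,-0.078,6.9,-41.6,3.6,0,0,-0.078,6.9,-41.6,3.6,0,0,-0.078,6.9,-41.6,3.6,0,0,-0.078,6.9,-41.6,3.6,0,0,-0.078,0,0,0,0,0,0,0,0,0,0,0,0])

```text
clock: 15.15
position: [0.4742, -0.14, 0.1978]
ee_rot: [-3.137, 0.176, 0.004]
force: [0.2, 0.5, -1.8]
width: 0.356
gripper_force: 55.0
```

Run:
```python
from h import *
s=readout.observe(); c=snap("wrist","w11.png",s=1.42)
np.save("c11.npy",c,allow_pickle=True); np.save("s11.npy",s,allow_pickle=True)
print(s["position"],s["ee_rot"],c["pose"].round(4).tolist())
print((proj(c,[[.5291,-.2464,.0745],[.4211,-.2339,.0745]])*1.42).round())
```

```text
[ 0.4742269  -0.13997781  0.1978095 ] [-3.13666773  0.17555907  0.0041471 ] [[-0.1107, 0.9536, 0.2801, 0.5505], [-0.9939, -0.106, -0.0317, -0.1493], [-0.0006, -0.2819, 0.9594, 0.3555], [0.0, 0.0, 0.0, 1.0]]
[[571. 183.]
 [554. 357.]]
```

View pics/w11.png

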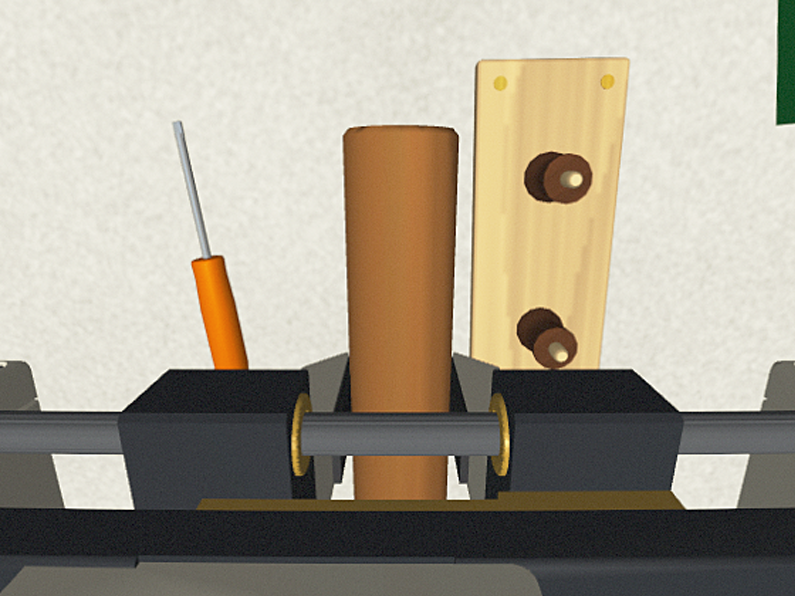

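The dowel tips are at about (575,179) and (562,353), and the rail in hand ends at row 127. I'll fit both numerically.

```bash
cat > fit.py <<'E'
from h import *
from scipy.optimize import minimize
import sys
def hull(c,P):
    m=np.zeros((420,560),np.uint8); cv2.fillConvexPoly(m,cv2.convexHull((proj(c,P)*16).round().astype(np.int32)),1,shift=4); return m>0
def ring(x,y,z,r): t=np.linspace(0,6.28,40); return np.c_[x+r*np.cos(t),y+r*np.sin(t),0*t+z]
def dowels(im,c,g):
    out=[]
    for x,y in g:
        u,v=proj(c,[x,y,.068])[0].astype(int)
        dk=im.max(2)<135; w=im.min(2)>105
        roi=np.zeros_like(w); roi[max(v-16,0):v+17,u-16:u+17]=1
        n,l,s,ce=cv2.connectedComponentsWithStats(((im[:,:,0]>85)&roi).astype(np.uint8))
        j=min(range(1,n),key=lambda k:np.hypot(*(ce[k]-[u,v]))+(100 if not 20<s[k,4]<400 else 0)); m=l==j
        f=lambda p:-(m&(h:=hull(c,np.r_[ring(*p,.061,.005),ring(*p,.073,.005),ring(*p,.0745,.0038)]))).sum()/(m|h).sum()
        b=min((minimize(f,(x+a,y+q),method="Nelder-Mead",options=dict(initial_simplex=[(x+a,y+q),(x+a+.004,y+q),(x+a,y+q+.004)])) for a in(-.004,0,.004) for q in(-.004,0,.004)),key=lambda r:r.fun)
        print("dowel",b.x.round(4),"iou",-round(b.fun,3),"px",s[j].tolist()); out.append(b.x)
    out=np.array(out); D=out[0]-out[1]; print("dist",np.linalg.norm(D).round(4),"mid",out.mean(0).round(4),"ang",np.degrees(np.arctan2(D[1],D[0])).round(2)); return out
E
python3 - <<'E'
from fit import *
from scipy.spatial.transform import Rotation as R
c=np.load("c11.npy",allow_pickle=True).item(); s=np.load("s11.npy",allow_pickle=True).item(); im=cv2.imread("pics/raw_w11.png")
dowels(im,c,[(.5291,-.2464),(.4211,-.2339)])
M=R.from_rotvec(s["ee_rot"]).as_matrix(); p=s["position"]; print("x tool ang",np.degrees(np.arctan2(M[1,0],M[0,0])))
# rail far end
m=cv2.inRange(cv2.cvtColor(im,cv2.COLOR_BGR2HSV),(5,90,20),(25,255,255)); cols=range(262,304,6)
print("obs top rows",[int(np.nonzero(m[60:,x])[0][0]+60) for x in cols])
t=np.linspace(0,2*np.pi,60)
for D in(.080,.083,.085,.087,.090):
    P=p+M[:,0]*D-M[:,2]*.0116+.017*(np.cos(t)[:,None]*M[:,1]+np.sin(t)[:,None]*M[:,2]); q=proj(c,P); print(D,q[:,1].min().round(1),q[:,0].min().round(1),q[:,0].max().round(1))
r=100; x=np.nonzero(m[r,220:340])[0]+220; print("row100 cols",x[0],x[-1])
E
```

```text
dowel [ 0.5308 -0.2495] iou 0.583 px [397, 121, 13, 11, 112]
dowel [ 0.4211 -0.2391] iou 0.58 px [387, 243, 13, 12, 98]
dist 0.1102 mid [ 0.4759 -0.2443] ang -5.39
x tool ang -6.407006973491595
obs top rows [89, 89, 88, 88, 88, 88, 89]
0.08 105.8 239.1 320.8
0.083 97.3 238.8 321.0
0.085 91.5 238.7 321.2
0.087 85.7 238.5 321.3
0.09 77.0 238.3 321.6
row100 cols 242 339
```

Run:
```python
from fit import *
c=np.load("c11.npy",allow_pickle=True).item(); im=cv2.imread("pics/raw_w11.png")
print(im[126,390:414].tolist()); 
for T in(55,70,85):
  for ch in(0,1):
    mids=[]
    for (x,y) in((.5308,-.2475),(.4211,-.2365)):
        u,v=proj(c,[x,y,.068])[0].astype(int); roi=np.zeros((420,560),bool); roi[v-14:v+15,u-14:u+15]=1
        n,l,s,ce=cv2.connectedComponentsWithStats(((im[:,:,ch]>T)&roi).astype(np.uint8))
        j=min(range(1,n),key=lambda k:np.hypot(*(ce[k]-[u,v]))+(100 if not 20<s[k,4]<500 else 0)); m=(l==j)
        f=lambda p:-(m&(h:=hull(c,np.r_[ring(*p,.061,.005),ring(*p,.073,.005),ring(*p,.0745,.0038)]))).sum()/(m|h).sum()
        b=min((minimize(f,(x+a,y+q),method="Nelder-Mead",options=dict(initial_simplex=[(x+a,y+q),(x+a+.004,y+q),(x+a,y+q+.004)])) for a in(-.003,0,.003) for q in(-.003,0,.003)),key=lambda r:r.fun)
        h=hull(c,np.r_[ring(*b.x,.061,.005),ring(*b.x,.073,.005),ring(*b.x,.0745,.0038)])
        print(T,ch,b.x.round(4),"iou",-round(b.fun,3),s[j].tolist(),cv2.boundingRect(h.astype(np.uint8)))
```

```text
[[41, 64, 103], [40, 63, 103], [42, 65, 103], [34, 64, 102], [63, 88, 113], [84, 115, 127], [83, 111, 128], [83, 114, 131], [87, 120, 137], [93, 135, 152], [107, 152, 177], [132, 188, 219], [166, 227, 243], [177, 235, 245], [176, 232, 243], [172, 230, 242], [173, 230, 242], [177, 232, 245], [178, 237, 250], [150, 211, 236], [75, 106, 130], [36, 54, 87], [39, 58, 95], [38, 59, 96]]
55 0 [ 0.5309 -0.2486] iou 0.901 [394, 120, 17, 13, 172] (394, 120, 17, 13)
55 0 [ 0.4211 -0.2391] iou 0.876 [386, 241, 14, 15, 148] (386, 241, 15, 15)
55 1 [ 0.5367 -0.249 ] iou 0.258 [386, 112, 29, 29, 801] (394, 112, 18, 14)
55 1 [ 0.4239 -0.2366] iou 0.253 [376, 234, 29, 27, 714] (383, 238, 16, 16)
70 0 [ 0.5309 -0.2486] iou 0.785 [395, 120, 16, 13, 150] (394, 120, 17, 13)
70 0 [ 0.421 -0.239] iou 0.804 [386, 241, 14, 14, 135] (386, 241, 15, 15)
70 1 [ 0.5309 -0.2483] iou 0.964 [393, 119, 18, 14, 188] (393, 120, 18, 13)
70 1 [ 0.4211 -0.2387] iou 0.897 [384, 240, 16, 16, 157] (385, 240, 16, 16)
85 0 [ 0.531  -0.2478] iou 0.589 [397, 121, 13, 11, 112] (393, 120, 17, 13)
85 0 [ 0.4202 -0.2389] iou 0.583 [387, 243, 13, 12, 98] (386, 241, 15, 16)
85 1 [ 0.5309 -0.2486] iou 0.854 [394, 120, 17, 13, 164] (394, 120, 17, 13)
85 1 [ 0.4211 -0.2389] iou 0.862 [386, 241, 14, 15, 144] (386, 241, 15, 15)
```

The dowels fit at (0.531, −0.248) and (0.421, −0.239), 110.2 mm apart against 110 expected. I'll correct for the small rail offset seen in the same picture and move above the dowels.

Call:
carry_out(increments=[0.5,-34,0,0,0,0.012,0.5,-34,0,0,0,0.012,0,-34,0,0,0,0,0,0,-40,0,0,0,0,0,-40,0,0,0,0,0,-28,0,0,0,0,0,0,0,0,0,0,0,0,0,0,0])

```text
clock: 16.2
position: [0.4767, -0.2421, 0.0919]
ee_rot: [3.138, -0.136, 0.001]
force: [0.6, -1.1, -0.4]
width: 0.355
gripper_force: 55.0
```

Run:
```python
from h import *
s=readout.observe(); print(s["position"],s["ee_rot"],s["force"],s["ft_torque"])
w=snap("wrist","w12.png"); sc=snap("scene","s12.png")
a=cv2.imread("pics/raw_w12.png")[:290,200:480]; b=cv2.imread("pics/raw_s12.png")
p=proj(sc,[.476,-.242,.08])[0].astype(int); b=b[p[1]-45:p[1]+45,p[0]-40:p[0]+40]
cv2.imwrite("pics/z12.png",np.hstack([cv2.resize(a,(396,410)),cv2.resize(b,(364,410),interpolation=2)]))
```

```text
[ 0.47668674 -0.24213701  0.09191089] [ 3.13840854e+00 -1.36091894e-01  9.14143099e-04] [ 0.64497671 -1.10431016 -0.40820766] [-0.0493796   0.13736322  0.01239661]
```

Call:
carry_out(increments=[0,0,-3,0,0,0,0,0,-3,0,0,0,0,0,-3,0,0,0,0,0,-3,0,0,0,0,0,-3,0,0,0,0,0,-2,0,0,0,0,0,0,0,0,0])

```text
clock: 17.18
position: [0.4753, -0.243, 0.0738]
ee_rot: [3.138, -0.139, -0.002]
force: [-3.4, -2.7, -3.5]
width: 0.356
gripper_force: 55.0
```

The rail is below tip height with only a few newtons of force, so the dowels have entered the holes. I'll continue down.

Call:
carry_out(increments=[0,0,-2,0,0,0,0,0,-2,0,0,0,0,0,-2,0,0,0,0,0,-2,0,0,0,0,0,-1,0,0,0,0,0,0,0,0,0])

```text
clock: 17.92
position: [0.4752, -0.243, 0.065]
ee_rot: [3.138, -0.139, -0.002]
force: [-5.4, -3.6, -1.0]
width: 0.359
gripper_force: 55.0
```

Call:
carry_out(increments=[-0.4,-0.3,-1,0,0,0,0,0,-1,0,0,0,0,0,0,0,0,0])

```text
clock: 18.3
position: [0.4751, -0.243, 0.064]
ee_rot: [-3.138, 0.139, 0.0]
force: [-8.9, 0.4, 17.8]
width: 0.356
gripper_force: 55.0
```

Contact came at z = 0.064, exactly the seated height, with 18 N up. I'll press a little firmer and check that it is stable.

Call:
carry_out(increments=[-0.5,0,-0.6,0,0,0,0,0,-0.4,0,0,0,0,0,0,0,0,0,0,0,0,0,0,0,0,0,0,0,0,0,0,0,0,0,0,0])

```text
clock: 19.05
position: [0.4752, -0.2431, 0.064]
ee_rot: [-3.137, 0.139, -0.002]
force: [-11.2, 4.0, 29.8]
width: 0.359
gripper_force: 55.0
```

Run:
```python
from h import *
sc=snap("scene","s13.png"); w=snap("wrist","w13.png"); s=readout.observe(); print(s["clock"],s["position"],s["force"],s["ft_torque"],s["ee_rot"])
a=cv2.imread("pics/raw_w13.png"); b=cv2.imread("pics/raw_s13.png")
p=proj(sc,[.476,-.242,.07])[0].astype(int); b=b[p[1]-45:p[1]+45,p[0]-40:p[0]+40]
cv2.imwrite("pics/z13.png",np.hstack([cv2.resize(a[:,100:460],(360,420)),cv2.resize(b,(373,420),interpolation=2)]))
```

```text
19.15 [ 0.47519301 -0.243074    0.06397033] [-10.84557155   2.88987926  29.71341004] [ 0.75812771  2.47626579 -0.02176299] [-3.13725241e+00  1.38867549e-01 -2.25918521e-03]
```

View pics/z13.png

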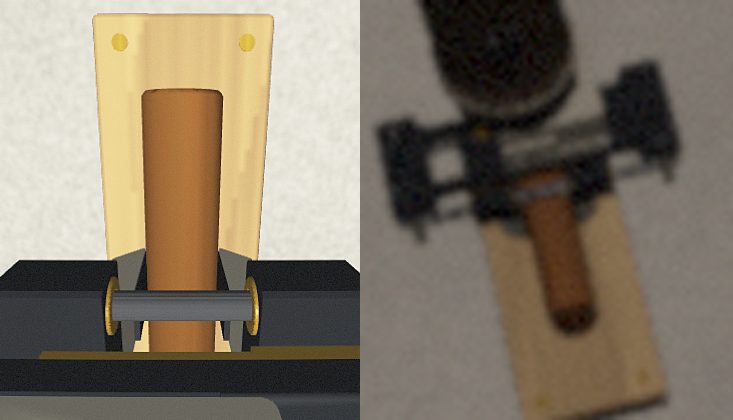

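The rail is centred over the board and seated at the expected height, with a steady 30 N press and a 55 N grip. I'll hand it in.

```bash
python3 -c "
from cell import arm; print(arm.sign_off())"
```

```text
the job is handed in; nothing more can be done
None
```

I rolled the rail onto its flat and pressed it home on both dowels. I handed the job in at about 19 s with the robot still pressing at about 30 N and gripping at 55 N; no verdict came back.

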